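# Find the hidden release notch of a tablet test cradle and press the catch

## Robot

A 7-joint arm with a two-finger parallel gripper is mounted at the origin on the work surface. World frame = base frame: x ahead of the robot, y to its left, z up, the work surface at z = 0. Lengths are in m, angles in rad, forces in N, time in s.
With the tool pointing down it reaches from about 0.4 to 0.85 m from the base axis. Payload 4.5 kg.
Tool frame: the origin (TCP) lies at the very end of the fingers, on their centre line; the grasp point (between the pads) lies 19 mm behind it (r.grip_depth is the z of the grasp point in the tool frame, in m); z points along the fingers, y is the line along which they close (so a half turn about z gives the same grasp; the last joint's range is limited). The gripper opens to 88 mm and grips with 3 to 60 N. Pads are 18 mm wide; open, the fingers measure 123 mm over their backs; the gripper's body (75 mm by 187 mm) begins 45 mm behind the grasp point.
Start: joints at [-1.155, 0.689, -0.195, 1.565, 0.157, 0.902, -0.215], TCP at [0.233, 0.58, 0.239] pointing down, gripper open.
Joint ranges: [-3.01, 3.01], [-0.46, 2.08], [-1.47, 1.51], [0.13, 2.56], [-1, 4.14], [0.04, 2.09], [-2.66, 2.66]. Speed limits (rad/s): [2.57, 2.57, 3.14, 3.14, 3.14, 3.14, 3.14].

## Interface

Orientations are given as a unit quaternion [x, y, z, w].
In Python, from plant import r gives the robot as it stands.
- The arm moves only by the tool advance, called as name([rows], argument=value, ...), one row to a line, values as JSON. Schema: {"type":"object","properties":{"increments":{"type":"array","items":{"type":"array","items":{"type":"number"},"minItems":7,"maxItems":7},"minItems":1,"maxItems":10},"squeeze":{"type":"number"},"only":{"type":"string"},"quiet":{"type":"boolean"},"lines":{"type":"string"}},"required":["increments"],"additionalProperties":false}. increments is a list of rows, 1 to 10 of them, each of 7 numbers: the opening from 0.0 (shut) to 1.0 (fully open), then dx, dy, dz in m, then a rotation vector rx, ry, rz in rad; each row is the pose to reach, as a shift and turn from the pose commanded when the call began, along the tool's axes at that moment; what a row does not reach only later rows make up. A row lasts 1/10 s, in which the tool goes at most 0.05 m and 0.15 rad, less where a joint would pass 70% of its speed; a pose out of reach is approached as far as the arm can. The fingers move at their own pace and stop on an object; squeeze is the grip in N (left out, the last holds). Time passes only in rows, so rows that do not move let the fingers close. The tool returns the time, the measured TCP pose, the force, the opening and the grip force at its end. only (a regular expression) keeps the lines of the reply that match it, lines (a string "A,B") keeps lines A to B, and quiet returns only ok. Input that does not fit is refused with a message, and nothing moves.
- r.get_state(): the state, without advancing time (a new reading comes with each control period).
- r.snapshot(name): name is "scene" or "top"; returns the picture (384x512x3 uint8, red, green, blue); there is no depth.
- r.camera_params(name): a dict with "fx", "fy", "cx", "cy" (pixels), "rvec" (rotation vector, rad) and "tvec" (3), from world to camera coordinates, as OpenCV has them. Camera axes: x right, y down, z forward; pixel columns grow to the right and rows downward; lengths in m; the calibration is good to about 2 mm. A picture is of the moment at which its call begins. camera_params takes no time and is no camera call.
- r.finish_job(): hands the job in; it is judged then, once.
The state is a dict: "clock": time; "q": joint angles; "qd": joint speeds; "joint_torque": joint torques, N m; "tool_pos": TCP position; "eef_rot": TCP orientation; "contact_force": force on the tool from outside, world axes, zero at the start; "moment": the same for the moment, N m; "opening": opening from 0.0 (shut) to 1.0 (fully open); "finger_force": force on a finger pad.
Only numpy, scipy, OpenCV 4.12 (cv2) and the standard library are available. Lean on these libraries where they do the work, as an engineer would, in place of code of your own. Each camera call takes 0.05 s, during which the arm holds its last target. There are 200 camera calls.

## Task

The tablet in the grey test cradle is still clamped under the flap at the cradle's far edge; the catch that releases it is hidden in a notch somewhere along the top of the cradle's front rim. Put a fingertip on the block at either end of that rim, run it along the top of the rim until you feel the notch, then press the catch inside the notch fully down so that the flap springs open and stays open. Do not touch the flap, leave the tablet lying in the cradle, and do not disturb the other things on the bench.

Things in the scene. Friction and masses are not known exactly. Their poses are not given: they have to be found in the camera images.
- cradle: Grey plastic test cradle fixed to the bench, 224 mm deep (its x) by 330 mm wide (its y), on a red mat; a tablet lies in it. Origin: centre of its underside, on the bench top; x points away from the robot (yaw up to 0.25 rad), y to the left, z up. Its front rim, along its near edge, stands 40 mm above the bench.
- rim_mid (a point): Middle of the front rim's flat top; axes as the cradle's. The rim is a grey bar along y, 330 mm long, 24 mm thick in x: an end block (35 mm), five blocks of 52 mm (centres at y = 104, 52, 0, -52, -104 mm from here), an end block; tops flush. One of the five, another each time, has the notch in the middle of its length; the other four are solid.
- end_left: Fixed solid end block at the +y (left) end of the cradle's front rim, 24 x 35 x 30 mm; origin at the centre of its underside, 10 mm above the bench; top 40 mm above the bench; axes as the cradle's.
- end_right: The same end block at the -y (right) end of the rim.
- catch (a joint): Release catch, travel in m: 0 up, 0.006 fully down. A grey plate filling the floor of the notch, its top 10 mm below the rim's; the notch is 38 mm long in y, open above and through the rim's 24 mm thickness, and takes closed fingertips. It goes straight down to a hard stop under a push of 5 to 7 N, has no spring and stays where it is left.
- flap (a joint): Opening angle of the clamp flap in rad: 0 shut over the tablet's far edge. It is linked to the catch and rises as the catch goes down: about 0.6 when the catch is fully down.
- flap_bar: Aluminium clamp flap, 36 x 200 x 6 mm, along the far edge of the cradle, carried by the flap hinge. Origin on the hinge axis (100 mm behind the cradle's centre, 34 mm above the bench); it reaches from there to the cradle's -x over the tablet's far edge. Not to be touched.
- tablet: Dark tablet computer 165 x 250 x 8 mm, about 0.45 kg, lying loose in the cradle, its origin at the centre of its underside, 10 mm above the bench. Leave it lying.
- tape_roll: Bystander: cardboard tape core standing on the bench, 90 mm across, 55 mm high, right of the cradle; origin at the centre of its underside.
- screwdriver: Bystander: screwdriver 150 mm long lying about parallel to the front rim, about 55 mm nearer the robot than the rim's near face, left half; its own x runs along it.
- tweezers: Bystander: steel tweezers 126 mm long, 6 mm high, lying about parallel to the front rim, about 50 mm nearer the robot than the rim's near face, right half; its own x runs along it.
- screw_pot: Bystander: small steel bowl 56 mm across, 28 mm high, beyond the left end of the front rim; origin at the centre of its underside.
- parts_tray: Bystander: blue divided tray 100 x 75 x 30 mm, left of the cradle; origin at the centre of its underside.
- battery_pack: Bystander: white flat battery pack 55 x 100 x 12 mm, behind the cradle; origin at the centre of its underside.
- cleaner_bottle: Bystander: white bottle 48 mm across, 110 mm high, right of the cradle; origin at the centre of its underside.

How it is judged:
On the way, in this order (a step that is already met when the one before it is completed fails the run):
1. a fingertip touches the end block at either end of the front rim ((contact force between the fingers and end_left above 0.3 N or contact force between the fingers and end_right above 0.3 N) and value of joint catch below 0.001 m), for 0.1 s.
2. past the end block, the fingertip bears on the rim between the two end blocks while the catch is not yet pressed down (x of the grasp point in the frame of cradle between -0.13 and -0.07 m and y of the grasp point in the frame of cradle between -0.135 and 0.135 m and contact force between the fingers and anything else above 0.3 N and contact force between the fingers and end_left below 0.1 N and contact force between the fingers and end_right below 0.1 N and value of joint catch below 0.004 m), for 0.05 s.
3. the catch in the notch is pressed down, to within 1 mm of its full 6 mm, by a fingertip on the rim line (value of joint catch above 0.005 m and x of the grasp point in the frame of cradle between -0.13 and -0.07 m and y of the grasp point in the frame of cradle between -0.135 and 0.135 m and contact force between the fingers and anything else above 0.3 N), for 0.05 s.
At the end, for the whole second after the job is handed in: The catch is down to within 1 mm of its 6 mm travel, the flap stands open by more than 0.45 rad and is still, the tablet lies flat and at rest in the cradle within 10 mm of where it began, and every bystander is within 30 mm of where it began (value of joint catch above 0.005 m and value of joint flap above 0.45 rad and velocity of joint flap between -0.1 and 0.1 rad/s and not (distance of tablet from where it was at the start of the episode above 0.01 m) and height (world z) of tablet below 0.015 m and angle between tablet's own z axis and vertical below 0.05 rad and linear speed of tablet below 0.02 m/s and not (distance of tape_roll from where it was at the start of the episode above 0.03 m) and not (distance of screwdriver from where it was at the start of the episode above 0.03 m) and not (distance of tweezers from where it was at the start of the episode above 0.03 m) and not (distance of screw_pot from where it was at the start of the episode above 0.03 m) and not (distance of parts_tray from where it was at the start of the episode above 0.03 m) and not (distance of battery_pack from where it was at the start of the episode above 0.03 m) and not (distance of cleaner_bottle from where it was at the start of the episode above 0.03 m)); the robot touches nothing.
It fails at once if the robot touches the clamp flap (over 1 N) (contact force between any of the arm, the fingers and flap_bar above 1 N).
It fails at once if the tablet is lifted, tilted or shifted by more than 10 mm (distance of tablet from where it was at the start of the episode above 0.01 m or height (world z) of tablet above 0.02 m or angle between tablet's own z axis and vertical above 0.08 rad).
It fails at once if a bystander is moved by more than 30 mm (distance of any of tape_roll, screwdriver, tweezers, screw_pot, parts_tray, battery_pack, cleaner_bottle from where it was at the start of the episode above 0.03 m).
It also fails if it takes over 64 s, if anything falls off the work surface, if the arm or the gripper's body presses on something with over 40 N, if the wrist force passes 120 N, or if a joint passes its speed limit or range.

## Working session

There is one attempt and no reset: what is moved stays moved. The work goes in short steps, Python scripts to look and compute and a tool call to move; the robot and the scene stay as the last step left them, time stands still between calls to the robot, and variables do not carry over. Pictures are saved under pics/ and viewed, at most 10 in all, crops included, and the job is handed in when it is done.

```bash
ls; mkdir -p pics
```

Run:
```python
from plant import r
import cv2
for n in("scene","top"):
    cv2.imwrite(f"pics/{n}0.png",r.snapshot(n)[:,:,::-1]); print(r.camera_params(n))
s=r.get_state();print(s,r.grip_depth)
```

```text
pics
plant.py
{'fx': 396.02386450734866, 'fy': 396.02386450734866, 'cx': 249.21019104398255, 'cy': 195.67962237568446, 'rvec': array([ 0.97147433,  2.4531379 , -1.04272595]), 'tvec': array([ 0.39962986, -0.23364302,  1.15317091])}
{'fx': 374.0799566576378, 'fy': 374.0799566576378, 'cx': 253.90479807191068, 'cy': 197.42429287979266, 'rvec': array([ 2.23669922, -1.96605933,  0.1998445 ]), 'tvec': array([-0.04040275,  0.61335602,  0.7369624 ])}
{'clock': 0.1, 'q': array([-1.15516271,  0.68991789, -0.19452634,  1.56617147,  0.15731009,
        0.90250362, -0.21512725]), 'qd': array([-4.49411494e-05, -2.42026489e-03, -8.81439166e-04, -3.47796976e-03,
        1.22920533e-04, -1.74867303e-04,  7.80594548e-04]), 'joint_torque': array([-1.55976708e-03, -5.28501248e+01, -1.27112981e+00, -1.53838652e+01,
       -5.25578123e-02,  1.99520051e-03,  4.57598503e-05]), 'tool_pos': array([0.23272776, 0.57947706, 0.23799757]), 'eef_rot': array([ 1.89733675e-01,  9.81835264e-01, -7.98612979e-04, -9.46955511e-05]), 'contact_force': array([ 0.13243414, -0.06360592, -0.77275038]), 'moment': array([-0.02304078, -0.01002328,  0.03558644]), 'finger_force': 0.0, 'opening': 0.9982768773370414} -0.0187
```

View pics/top0.png

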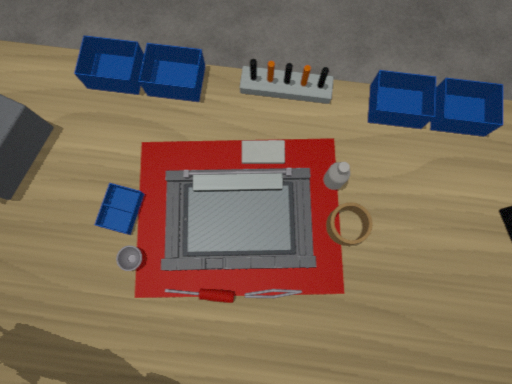

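View pics/scene0.png

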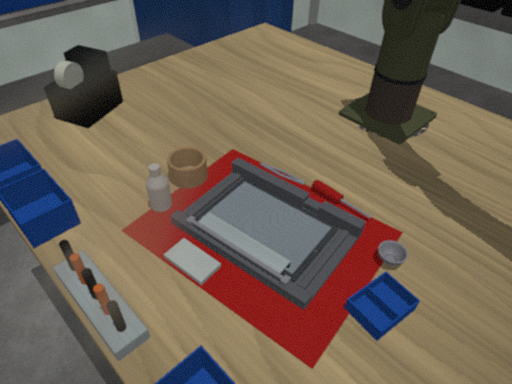

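The top view shows the rim from about (162,264) to (315,262), the screwdriver and tweezers just in front of it, and a darker feature near (213,263). I'll enlarge the rim in both views.

Run:
```python
import cv2,numpy as np
a=cv2.imread("pics/top0.png")[245:310,150:330]; b=cv2.imread("pics/scene0.png")[150:290,170:400]
A=cv2.resize(a,(780,282),interpolation=cv2.INTER_CUBIC);B=cv2.resize(b,(509,310),interpolation=cv2.INTER_CUBIC)
B=cv2.copyMakeBorder(B,0,0,0,271,0)
cv2.imwrite("pics/crop.png",np.clip(np.vstack([A,B])*1.4,0,255).astype('uint8'))
```

```text
(no output)
```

View pics/crop.png

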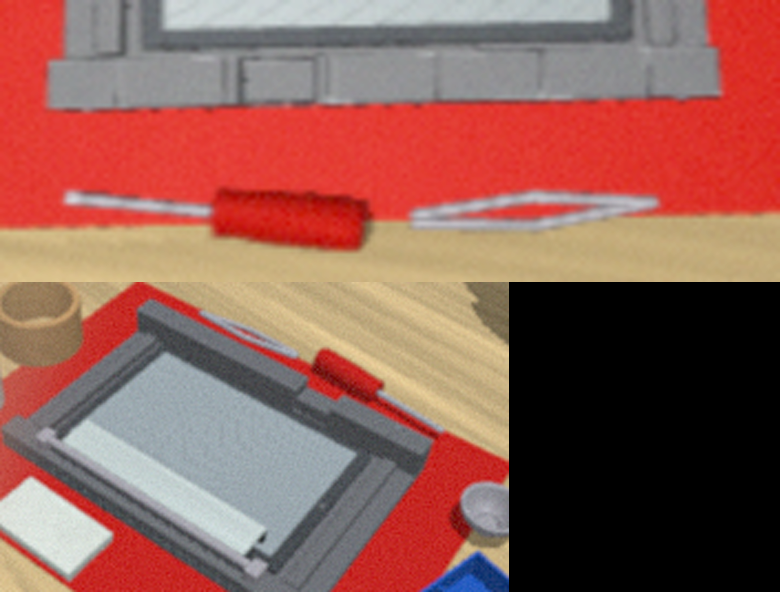

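The crop shows the notch as the second block from the image's left, between top pixels of about (205,263) and (223,263). The rim's top corners are near (160.8,270), (316,267), (161,259) and (315.7,256). In the scene view the notch sits at about (311,189).

Create h.py:
```python
import numpy as np,cv2
from plant import r
from scipy.spatial.transform import Rotation as R
def P(n):
    c=r.camera_params(n);K=np.array([[c['fx'],0,c['cx']],[0,c['fy'],c['cy']],[0,0,1]]);return K,cv2.Rodrigues(c['rvec'])[0],np.array(c['tvec'])
def plane(n,uv,z):
    K,Ro,t=P(n);d=Ro.T@np.linalg.inv(K)@[*uv,1];o=-Ro.T@t;return o+d*(z-o[2])/d[2]
def proj(n,p):
    K,Ro,t=P(n);q=K@(Ro@p+t);return q[:2]/q[2]
def tri(a,b):
    M=[np.c_[P(n)[0]@P(n)[1],P(n)[0]@P(n)[2]] for n in("top","scene")]
    X=cv2.triangulatePoints(M[0],M[1],np.float64(a),np.float64(b)).ravel();return X[:3]/X[3]
```

Run:
```python
from h import *
np.set_printoptions(precision=4,suppress=True)
u=lambda x,y:((x+.5)/4.333-.5+150,(y+.5)/4.338-.5+245)
v=lambda x,y:((x+.5)/2.213-.5+170,(y+.5-282)/2.214-.5+150)
C=[u(47,109),u(720,96),u(718,47),u(49,61)]
W=[plane("top",c,.04) for c in C];print(np.array(W))
fl,fr,br,bl=W
print("sizes",np.linalg.norm(fl-fr),np.linalg.norm(bl-br),np.linalg.norm(fl-bl))
m=sum(W)/4;d=(fl+bl-fr-br);yaw=np.arctan2(-d[0],d[1]);print("mid",m,"yaw",yaw)
print("tri R near",tri(C[1],v(150,300)),"tri L near",tri(C[0],v(438,439)))
print("notch edges",plane("top",u(242,80),.04),plane("top",u(318,80),.04))
ey=np.array([-np.sin(yaw),np.cos(yaw),0]);ex=np.array([np.cos(yaw),np.sin(yaw),0])
for k in(.1475,.104,.052,0,-.052,-.104,-.1475):print(k,m+k*ey,"top px",proj("top",m+k*ey),"scene",proj("scene",m+k*ey))
for n,c in(("pot",(130,259)),("sd",u(290,215)),("tw",u(535,210))):p=plane("top",c,.012);print(n,p,(p-m)@ex,(p-m)@ey)
```

```text
[[ 0.4377  0.2156  0.04  ]
 [ 0.4862 -0.1101  0.04  ]
 [ 0.5097 -0.1069  0.04  ]
 [ 0.4606  0.2188  0.04  ]]
sizes 0.3293063566503811 0.32933625164386837 0.023167812626903247
mid [0.4735 0.0543 0.04  ] yaw 0.14865014098503418
tri R near [ 0.486  -0.1101  0.0385] tri L near [0.4362 0.2174 0.0429]
notch edges [0.4637 0.1231 0.04  ] [0.4685 0.0861 0.04  ]
0.1475 [0.4517 0.2002 0.04  ] top px [168.7661 264.0308] scene [354.3203 220.8587]
0.104 [0.4581 0.1572 0.04  ] top px [189.2268 263.6195] scene [335.1419 211.1112]
0.052 [0.4658 0.1058 0.04  ] top px [213.683  263.1279] scene [313.3633 200.0422]
0 [0.4735 0.0543 0.04  ] top px [238.1364 262.6364] scene [292.7401 189.5604]
-0.052 [0.4812 0.0029 0.04  ] top px [262.5869 262.1449] scene [273.1827 179.6203]
-0.104 [ 0.4889 -0.0485  0.04  ] top px [287.0346 261.6535] scene [254.6106 170.1809]
-0.1475 [ 0.4954 -0.0915  0.04  ] top px [307.4839 261.2424] scene [239.7782 162.6423]
pot [0.4515 0.2934 0.012 ] 0.013603428720192528 0.23972776345937696
sd [0.4017 0.0928 0.012 ] -0.06537215133089047 0.0486955395174056
tw [ 0.4198 -0.0282  0.012 ] -0.06534724075289608 -0.07367284774676984
```

Two views agree: the rim is 329 × 23 mm at z ≈ 0.04 (triangulated 0.0385 and 0.043). The notch is in the y = +52 mm block, so I'll start at the left end. Closed fingers measure 18 mm along tool x, so I'll put tool x along the rim.

Add to h.py:
```python
m=np.array([.4735,.0543,.04]);yaw=.1487
ex=np.array([np.cos(yaw),np.sin(yaw),0]);ey=np.array([-np.sin(yaw),np.cos(yaw),0])
def to(k,z,off=0):
    s=r.get_state();T=R.from_quat(s['eef_rot']);p=m+k*ey+off*ex;p[2]=z
    g=R.from_matrix(np.c_[-ey,-ex,[0,0,-1]]);h=R.from_matrix(np.c_[ey,ex,[0,0,-1]])
    print("d",T.inv().apply(p-s['tool_pos']).round(4),"rot",(T.inv()*g).as_rotvec().round(3),(T.inv()*h).as_rotvec().round(3),"F",s['contact_force'].round(2))
    q=s['tool_pos']-m;print("k",round(q@ey,4),"off",round(q@ex,4),"z",s['tool_pos'][2].round(4),"t",s['clock'])
```

```bash
python3 -c "from h import *;to(.1475,.10)"
```

```text
d [-0.3445 -0.2702  0.1385] rot [-1.000e-03 -2.000e-03 -2.101e+00] [-1.00e-03  1.00e-03  1.04e+00] F [ 0.13 -0.06 -0.77]
k 0.5551 off -0.1603 z 0.238 t 0.1
```

advance([
  [0,-0.035,-0.027,0.01,0,0,0.1],
  [0,-0.07,-0.054,0.02,0,0,0.2],
  [0,-0.105,-0.081,0.03,0,0,0.3],
  [0,-0.14,-0.108,0.04,0,0,0.4],
  [0,-0.175,-0.135,0.05,0,0,0.52],
  [0,-0.21,-0.162,0.06,0,0,0.64],
  [0,-0.245,-0.19,0.075,0,0,0.75],
  [0,-0.28,-0.218,0.09,0,0,0.86],
  [0,-0.315,-0.245,0.115,0,0,0.95],
  [0,-0.344,-0.27,0.135,0,0,1.04],
], squeeze=20)

```text
clock: 1.1
tool_pos: [0.4525, 0.1993, 0.1028]
eef_rot: [0.654, 0.756, 0.0, 0.0]
contact_force: [1.2, 0.6, -0.5]
opening: 0.116
finger_force: 0.0
```

advance([
  [0,0,0,0,0,0,0],
  [0,0,0,0,0,0,0],
  [0,0,0,0,0,0,0],
  [0,0,0,0,0,0,0],
  [0,0,0,0,0,0,0],
])

```text
clock: 1.6
tool_pos: [0.4512, 0.2028, 0.1042]
eef_rot: [0.652, 0.759, 0.001, -0.0]
contact_force: [0.6, -0.7, -0.2]
opening: 0.007
finger_force: 0.0
```

```bash
python3 -c "
from h import *;to(.1475,.05)
cv2.imwrite('pics/s1.png',r.snapshot('scene')[80:320,150:450,::-1])"
```

```text
d [-0.0027  0.      0.0542] rot [ 2.000e-03  1.000e-03 -3.139e+00] [ 0.001 -0.001  0.003] F [ 0.57 -0.74 -0.24]
k 0.1502 off -0.0001 z 0.1042 t 1.6
```

View pics/s1.png

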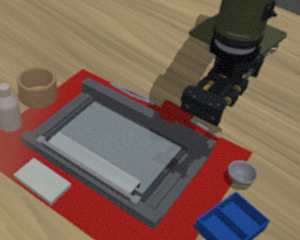

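The closed gripper hangs over the rim's left end, clear of the pot and screwdriver. Lowering to near contact.

advance([
  [0,0,0,0.02,0,0,0],
  [0,0,0,0.04,0,0,0],
  [0,0,0,0.052,0,0,0],
  [0,0,0,0.056,0,0,0],
  [0,0,0,0.056,0,0,0],
  [0,0,0,0.056,0,0,0],
])

```text
clock: 2.25
tool_pos: [0.4518, 0.2015, 0.0482]
eef_rot: [0.652, 0.758, 0.0, 0.0]
contact_force: [-0.9, -0.7, -0.0]
opening: 0.008
finger_force: 0.0
```

advance([
  [0,0,0,0.002,0,0,0],
  [0,0,0,0.004,0,0,0],
  [0,0,0,0.006,0,0,0],
  [0,0,0,0.007,0,0,0],
  [0,0,0,0.007,0,0,0],
  [0,0,0,0.007,0,0,0],
])

```text
clock: 2.85
tool_pos: [0.4515, 0.2013, 0.0407]
eef_rot: [0.652, 0.758, 0.0, -0.0]
contact_force: [0.2, -0.6, 0.4]
opening: 0.003
finger_force: 0.0
```

```bash
python3 -c "from h import *;to(.104,.04)"
```

```text
d [-0.0446 -0.      0.0007] rot [ 0.    -0.    -3.141] [-0. -0.  0.] F [ 0.23 -0.58  0.4 ]
k 0.1486 off 0.0 z 0.0407 t 2.85
```

advance([
  [0,0,0,0.001,0,0,0],
  [0,0,0,0.002,0,0,0],
  [0,0,0,0.002,0,0,0],
  [0,0,0,0.002,0,0,0],
])

```text
clock: 3.25
tool_pos: [0.4515, 0.2013, 0.0404]
eef_rot: [0.653, 0.758, 0.001, 0.0]
contact_force: [-3.7, -0.5, 19.3]
opening: 0.007
finger_force: 9.5
```

advance([
  [0,0,0,0.001,0,0,0],
  [0,0,0,0.001,0,0,0],
  [0,0,0,0.001,0,0,0],
  [0,0,0,0.001,0,0,0],
])

```text
clock: 3.65
tool_pos: [0.4515, 0.2013, 0.0404]
eef_rot: [0.653, 0.758, 0.001, 0.0]
contact_force: [-4.3, -1.0, 31.0]
opening: 0.007
finger_force: 14.9
```

Firm contact on the end block at z = 0.0404, about 12 N per mm. I'll ease to around 10 N and slide right, towards tool −x.

advance([
  [0,0,0,-0.0017,0,0,0],
  [0,-0.005,0,-0.0017,0,0,0],
  [0,-0.01,0,-0.0017,0,0,0],
  [0,-0.016,0,-0.0017,0,0,0],
  [0,-0.022,0,-0.0017,0,0,0],
  [0,-0.028,0,-0.0017,0,0,0],
  [0,-0.034,0,-0.0017,0,0,0],
  [0,-0.04,0,-0.0017,0,0,0],
  [0,-0.04,0,-0.0017,0,0,0],
  [0,-0.04,0,-0.0017,0,0,0],
])

```text
clock: 4.65
tool_pos: [0.4589, 0.1654, 0.0404]
eef_rot: [0.651, 0.759, 0.003, -0.0]
contact_force: [-1.2, 6.5, 12.4]
opening: 0.004
finger_force: 6.1
```

```bash
python3 -c "from h import *;to(.104,.04)"
```

```text
d [-0.008  -0.002   0.0004] rot [ 0.008  0.008 -3.138] [ 0.005 -0.005  0.003] F [-1.17  6.54 12.44]
k 0.112 off 0.002 z 0.0404 t 4.65
```

Still bearing at 12 N, now past the end block at k = 0.112. Continuing to the notch, I expect the force to vanish there.

advance([
  [0,-0.005,0,0,0,0,0],
  [0,-0.01,0,0,0,0,0],
  [0,-0.015,0,0,0,0,0],
  [0,-0.02,0,0,0,0,0],
  [0,-0.025,0,0,0,0,0],
  [0,-0.03,0,0,0,0,0],
  [0,-0.035,0,0,0,0,0],
  [0,-0.04,0,0,0,0,0],
])

```text
clock: 5.45
tool_pos: [0.4646, 0.1272, 0.0404]
eef_rot: [0.651, 0.759, 0.004, -0.001]
contact_force: [-2.7, 9.3, 12.5]
opening: 0.01
finger_force: 6.1
```

```bash
python3 -c "from h import *;to(.052,.03)"
```

```text
d [-0.0215 -0.0022  0.0102] rot [ 0.01   0.008 -3.136] [ 0.005 -0.007  0.006] F [-2.7   9.31 12.52]
k 0.0734 off 0.002 z 0.0404 t 5.45
```

advance([
  [0,-0.005,0,0,0,0,0],
  [0,-0.01,0,0,0,0,0],
  [0,-0.015,0,0,0,0,0],
  [0,-0.017,0,0,0,0,0],
  [0,-0.017,0,0,0,0,0],
  [0,-0.017,0,0,0,0,0],
])

```text
clock: 6.05
tool_pos: [0.4657, 0.105, 0.0391]
eef_rot: [0.653, 0.758, -0.0, -0.0]
contact_force: [0.4, 0.2, -0.1]
opening: 0.005
finger_force: 0.0
```

```bash
python3 -c "from h import *;to(.052,.03)"
```

```text
d [0.0007 0.0002 0.0091] rot [1.000e-03 1.000e-03 3.141e+00] [-0.001  0.    -0.   ] F [ 0.4   0.23 -0.07]
k 0.0513 off -0.0002 z 0.0391 t 6.05
```

The force fell to zero at k = 0.051, so the fingertip is in the notch. Pressing down now.

advance([
  [0,0,0,0.003,0,0,0],
  [0,0,0,0.006,0,0,0],
  [0,0,0,0.008,0,0,0],
  [0,0,0,0.009,0,0,0],
  [0,0,0,0.01,0,0,0],
  [0,0,0,0.01,0,0,0],
])

```text
clock: 6.65
tool_pos: [0.4657, 0.1055, 0.0294]
eef_rot: [0.652, 0.758, -0.0, -0.0]
contact_force: [-0.5, -0.3, 1.7]
opening: 0.007
finger_force: 1.0
```

advance([
  [0,0,0,0.001,0,0,0],
  [0,0,0,0.002,0,0,0],
  [0,0,0,0.003,0,0,0],
  [0,0,0,0.004,0,0,0],
  [0,0,0,0.005,0,0,0],
  [0,0,0,0.006,0,0,0],
  [0,0,0,0.006,0,0,0],
  [0,0,0,0.006,0,0,0],
])

```text
clock: 7.45
tool_pos: [0.4657, 0.1054, 0.0244]
eef_rot: [0.652, 0.758, 0.0, 0.0]
contact_force: [-2.5, -0.5, 13.4]
opening: 0.007
finger_force: 6.8
```

```bash
python3 -c "from h import *;to(.052,.024)"
```

```text
d [0.0003 0.0001 0.0004] rot [ 0.000e+00  1.000e-03 -3.141e+00] [ 0.    -0.     0.001] F [-2.48 -0.49 13.44]
k 0.0517 off -0.0001 z 0.0244 t 7.45
```

The tip is 16.0 mm below the rim top (10 + 6), with the force climbing against the stop. One firm press, then straight up and a look.

advance([
  [0,0,0,0.001,0,0,0],
  [0,0,0,0.001,0,0,0],
  [0,0,0,0.001,0,0,0],
])

```text
clock: 7.75
tool_pos: [0.4657, 0.1055, 0.0242]
eef_rot: [0.652, 0.758, 0.0, 0.0]
contact_force: [-3.2, 0.9, 24.6]
opening: 0.004
finger_force: 12.2
```

advance([
  [0,0,0,-0.005,0,0,0],
  [0,0,0,-0.02,0,0,0],
  [0,0,0,-0.045,0,0,0],
  [0,0,0,-0.08,0,0,0],
  [0,0,0,-0.12,0,0,0],
  [0,0,0,-0.16,0,0,0],
  [0,0,0,-0.16,0,0,0],
  [0,0,0,-0.16,0,0,0],
  [0,0,0,-0.16,0,0,0],
])

```text
clock: 8.65
tool_pos: [0.4651, 0.1051, 0.1813]
eef_rot: [0.652, 0.758, -0.001, -0.001]
contact_force: [0.3, -0.4, 0.1]
opening: -0.001
finger_force: 0.0
```

```bash
python3 -c "
from h import *
a=r.snapshot('scene')[130:310,130:430,::-1];b=r.snapshot('top')[130:310,90:390,::-1]
cv2.imwrite('pics/end.png',cv2.resize(np.vstack([a,b]),None,fx=1.6,fy=1.6,interpolation=cv2.INTER_CUBIC))"
```

```text
(no output)
```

View pics/end.png

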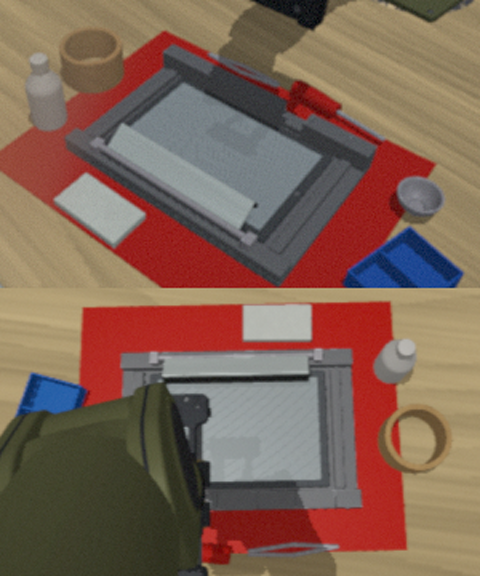

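The flap (crop pixel about (180,175)) now stands raised. The tablet lies flat, the bystanders are unmoved and the gripper is clear, so I'm handing in.

```bash
python3 -c "
from plant import r
print(r.finish_job())"
```

```text
the job is handed in; nothing more can be done
None
```

I handed the job in at about 8.7 s on the clock: the catch is pressed to its stop, 16 mm below the rim top, and in the last pictures the flap is open, the tablet lies flat and nothing visible has moved; the system gave no verdict.

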